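Load the condiment tray from back to front

ROBOT

A 7-joint arm with a two-finger parallel gripper is mounted at the origin on a cart in front of the work surface, level with it; the furniture and walls round the work are solid. World frame = base frame: x ahead of the robot, y to its left, z up, the work surface at z = 0. Lengths are in m, angles in rad, forces in N, time in s.
With the tool pointing down it reaches from about 0.4 to 0.875 m from the base axis. Payload 19.3 kg.
Tool frame: the origin (TCP) lies between the finger pads; the fingertips stand 17 mm ahead of it and the grasp point (between the pads) lies 2 mm behind it (bot.finger_overhang is the distance from the TCP to the fingertips, in m); z points along the fingers, y is the line along which they close (so a half turn about z gives the same grasp; the last joint's range is limited). The gripper opens to 85 mm and grips with 20 to 120 N. Pads are 22 mm wide; open, the fingers measure 114 mm over their backs; the gripper's body (76 mm by 85 mm) begins 54 mm behind the grasp point. The pads swing forward as they close: fully open they stand 13 mm farther back than shut.
Start: joints at [1.26, 0.521, -0.036, 1.599, 0.021, 1.021, -0.113], TCP at [0.149, -0.607, 0.248] pointing down, gripper open.
Joint ranges: [-2.91, 2.91], [-0.3, 2.13], [-1.5, 1.42], [0.17, 2.43], [-1.26, 4.41], [0.16, 1.93], [-2.52, 2.52]. Speed limits (rad/s): [1.89, 1.89, 2.39, 2.39, 3.01, 3.01, 3.01].

INTERFACE

Orientations are given as [roll, pitch, yaw] about the fixed x, y, z axes, in that order (R = Rz(yaw) Ry(pitch) Rx(roll)).
In Python, from workcell import observe, grab_frame, bot gives the robot as it stands.
- The arm moves only by the shell command python3 -m crank 'ROWS' [FORCE]. ROWS is a JSON object of lists of equal length, an entry for each row: "linear": the shift along the world's x, y, z each as a share of 0.25 m, from -1 to 1, a list of three; "delta_rot": the turn, a rotation vector about the world's x, y, z each as a share of 30 degrees, from -1 to 1, a list of three; "fingers": the opening, from -1 (shut) to 1 (fully open). In form: {"linear": [[dx, dy, dz], ...], "delta_rot": [[rx, ry, rz], ...], "fingers": [fingers, ...]}. A call has 1 to 5 rows; each row is the pose to reach, as a shift and turn from the pose commanded when the call began; what a row does not reach only later rows make up. A row lasts 1/10 s, in which the tool goes at most 50 mm and 8.59 degrees, less where a joint would pass 70% of its speed; a pose out of reach is approached as far as the arm can. A call with a number of a shift or a turn outside -1 to 1 is refused whole. A call with a gripper value outside its range is refused whole. The fingers move at their own pace and stop on an object; FORCE is the grip in N (left out, the last holds). Time passes only in rows, so rows that repeat a pose let the fingers close. It gives the time, the measured TCP pose, the force, the opening and the grip force at its end, in the units of the state.
- observe(): the state, without advancing time (a new reading comes with each control period).
- grab_frame(name): name is "scene" or "side" or "wrist"; returns a dict with "image" (480x640x3 uint8, red, green, blue), "mtx" (3x3 intrinsics, pixels), "xyz" and "orientation" of the camera in the world. Camera axes: x right, y down, z forward; pixel columns grow to the right and rows downward; lengths in m; the calibration is good to about 2 mm. The wrist camera is an equidistant fisheye: a pixel r from the principal point sees the ray r / f radians off the axis. A picture is of the moment at which its call begins. There is no depth.
- bot.job_done(): hands the job in; it is judged then, once.
The state is a dict: "clock": time; "qpos": joint angles; "qd": joint speeds; "joint_efforts": joint torques, N m; "position": TCP position; "tool_rot": TCP orientation; "force": force on the tool from outside, world axes, zero at the start; "moment": the same for the moment, N m; "grip_width": finger opening in m; "finger_force": force on a finger pad.
Only numpy, scipy, OpenCV 4.12 (cv2) and the standard library are available. Lean on these libraries where they do the work, as an engineer would, in place of code of your own. Each camera call takes 0.05 s, during which the arm holds its last target. There are 200 camera calls.

TASK

Load the steel condiment tray from the back forward, so that your hand never has to reach over something tall: first the tall sauce bottle into the back bay (the one farthest from the robot) with its broad side across the tray, then the slim spice jar into the middle bay, and last the low lidded pot into the front bay. Set each one down upright on the tray floor and let go of it before you take the next; do not drop anything or knock anything over, and leave the counter bell, the paper roll and the card terminal where they are.

Things in the scene. Friction and masses are not known exactly. Their poses are not given: they have to be found in the camera images.
- tray: Low open steel tray, fixed to the worktop, 244 long (its x) x 100 wide (its y), rim 26 high, plus a small wire loop reaching 16 out at each end. Three bays in a row along x, parted by 3 thick dividers as high as the rim (26 above the worktop); walls 3, floor 4 thick. Origin: centre of the underside, on the worktop. Its x axis points to the back, away from the robot (turned up to 0.2 rad); z up.
- back_bay (a point): Centre of the back bay's floor, 4 above the worktop, axes as the tray's. The bay measures 64 (x) by 94 (y) inside. Its centre is 87 behind the tray's centre.
- middle_bay (a point): Centre of the middle bay's floor, 4 above the worktop, axes as the tray's. The bay measures 92 (x) by 94 (y) inside, its centre 6 behind the tray's centre; its spare length leaves the hand room in front of the bottle (set the jar at the centre or up to 10 nearer the front).
- front_bay (a point): Centre of the front bay's floor, 4 above the worktop, axes as the tray's. The bay measures 76 (x) by 94 (y) inside. Its centre is 81 in front of the tray's centre.
- sauce_bottle_mid (a point): Upright flat plastic sauce bottle with a round cap, the tallest thing: 50 (its x, thin) x 83 (its y, broad) x 182 high, about 0.24 kg. The point lies on its axis half-way up, 91 above its underside. The body is about 46 thick and 80 broad; the cap is 50 across, from 152 to 182 above the underside (its middle 76 above this point): grip it by the cap, closing along the thin x axis, as the body just below is thinner that way than the cap.
- tall_jar_mid (a point): Slim round spice jar with dark lid, 41 across, 105 high, about 0.11 kg, upright. The point lies on its axis half-way up, 52.5 above its underside. The glass is straight-sided; grip it high, about 80 above the underside, so that the hand stays clear above it.
- low_pot_mid (a point): Low round white pot with a dark lid, 55 across at the lid, narrower at the foot, 62 high, about 0.07 kg, upright. The point lies on its axis half-way up, 31 above its underside. It can be gripped just under or at its lid, 45 above the underside.
- bell: Bystander: dome-shaped counter bell, 76 across, 54 high; origin at the centre of its underside.
- roll: Bystander: white paper till roll standing on end, 64 across, 57 high; origin at the centre of its underside.
- terminal: Bystander: dark card terminal, 165 (its x) x 68 x 52 high; origin at the centre of its underside.
Not all that is in view belongs to the job. What is shaped like the part that bears sauce_bottle_mid but brown or orange is not meant.

How it is judged:
On the way, in this order (a step that is already met when the one before it is completed fails the run):
1. the sauce bottle stands in the back bay, broad side across the tray, released (x of sauce_bottle_mid in the frame of back_bay between -0.013 and 0.013 m and y of sauce_bottle_mid in the frame of back_bay between -0.012 and 0.012 m and z of sauce_bottle_mid in the frame of back_bay between 0.086 and 0.096 m and angle between sauce_bottle_mid's own z axis and vertical below 0.1 rad and contact force between the fingers and sauce_bottle below 0.1 N and angle between the x axis of sauce_bottle_mid and the x axis of tray, either way round below 0.25 rad), for 0.2 s.
2. then the spice jar stands in the middle bay, released (x of tall_jar_mid in the frame of middle_bay between -0.03 and 0.03 m and y of tall_jar_mid in the frame of middle_bay between -0.031 and 0.031 m and z of tall_jar_mid in the frame of middle_bay between 0.0475 and 0.0575 m and angle between tall_jar_mid's own z axis and vertical below 0.1 rad and contact force between the fingers and tall_jar below 0.1 N), for 0.2 s.
3. then the low pot stands in the front bay, released (x of low_pot_mid in the frame of front_bay between -0.015 and 0.015 m and y of low_pot_mid in the frame of front_bay between -0.024 and 0.024 m and z of low_pot_mid in the frame of front_bay between 0.026 and 0.036 m and angle between low_pot_mid's own z axis and vertical below 0.1 rad and contact force between the fingers and low_pot below 0.1 N), for 0.2 s.
At the end, for the whole second after the job is handed in: Bottle in the back bay (13/12 mm in x/y of its centre, thin axis within 0.25 rad of the tray's x), jar in the middle bay (30/31 mm), pot in the front bay (15/24 mm); each standing on the tray floor (height within 5 mm), upright within 0.1 rad, released and at rest (all of step 1 and all of step 2 and all of step 3 and linear speed of each of sauce_bottle, tall_jar, low_pot below 0.02 m/s); the robot touches nothing.
It fails at once if the bottle, jar or pot is knocked over (angle between any of sauce_bottle_mid, tall_jar_mid, low_pot_mid's own z axis and vertical above 0.8 rad).
It fails at once if the bottle, jar or pot is dropped (falls freely more than about 2 cm) or struck away ((linear speed of sauce_bottle above 0.6 m/s and contact force between the fingers and sauce_bottle below 0.05 N) or (linear speed of tall_jar above 0.6 m/s and contact force between the fingers and tall_jar below 0.05 N) or (linear speed of low_pot above 0.6 m/s and contact force between the fingers and low_pot below 0.05 N)).
It fails at once if the bell, paper roll or card terminal is moved more than 3 cm (distance of any of bell, roll, terminal from where it was at the start of the episode above 0.03 m).
It also fails if it takes over 64 s, if anything falls off the work surface, if the arm or the gripper's body presses on something with over 40 N, if the wrist force passes 120 N, or if a joint passes its speed limit or range.

## Working session

There is one attempt and no reset: what is moved stays moved. The work goes in short steps, Python scripts to look and compute and a shell command to move; the robot and the scene stay as the last step left them, time stands still between calls to the robot, and variables do not carry over. Pictures are saved under pics/ and viewed, at most 10 in all, crops included, and the job is handed in when it is done.

```bash
mkdir -p pics; ls
python3 - <<'E'
from workcell import observe, grab_frame, bot
import cv2,numpy as np
s=observe();print(s)
ims=[]
for n in("scene","side","wrist"):
    f=grab_frame(n);cv2.imwrite(f"pics/{n}0.png",f["image"][...,::-1]);print(n,f["mtx"],f["xyz"],f["orientation"])
E
```

```text
pics
{'clock': 0.0, 'qpos': array([ 1.2598125 ,  0.52202343, -0.03631953,  1.60001185,  0.02119424,
        1.02111703, -0.11282342]), 'qd': array([ 1.42610250e-04,  6.19086622e-04, -1.52666485e-03, -2.13436760e-03,
        1.63244661e-04, -6.19774552e-05,  1.24720383e-03]), 'joint_efforts': array([-9.09339687e-04, -9.27124000e+01,  1.97994187e+00, -3.69942534e+01,
        1.78724335e-02,  8.23817798e-03, -1.85918020e-05]), 'position': array([ 0.14892274, -0.60665924,  0.24771857]), 'tool_rot': array([-3.14042082e+00,  8.40412291e-05,  2.40740726e-01]), 'force': array([ 1.16983928,  0.06724339, -0.12473906]), 'moment': array([ 0.05805434,  0.04617545, -0.03010678]), 'finger_force': 0.0, 'grip_width': 0.08550977577765033}
scene [[600.92621934   0.         326.25025405]
 [  0.         600.92621934 248.06999338]
 [  0.           0.           1.        ]] [0.03917423 0.94617077 1.20589334] [-2.3739061  -0.01114435 -2.61569105]
side [[526.10159954   0.         317.03081473]
 [  0.         526.10159954 242.32129917]
 [  0.           0.           1.        ]] [0.66327085 1.33536381 0.81969522] [-2.09219791e+00  2.90121857e-03  3.08027305e+00]
wrist [[371.64829954   0.         322.28685063]
 [  0.         371.64829954 241.26423301]
 [  0.           0.           1.        ]] [ 0.2238444  -0.58980928  0.37387259] [ 2.83444526e+00  8.50903287e-04 -1.33031585e+00]
```

View pics/scene0.png

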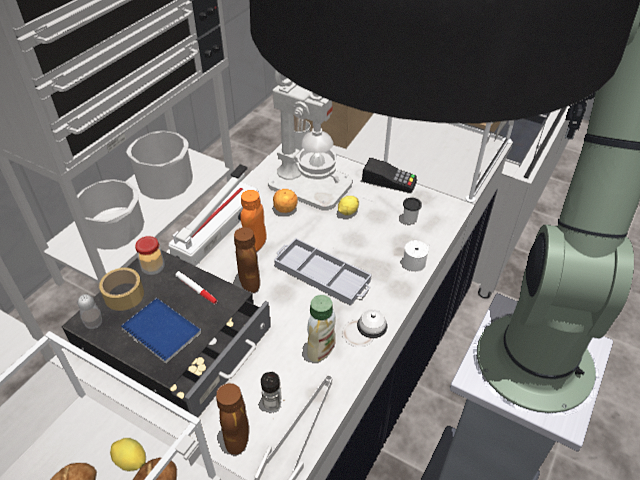

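View pics/side0.png

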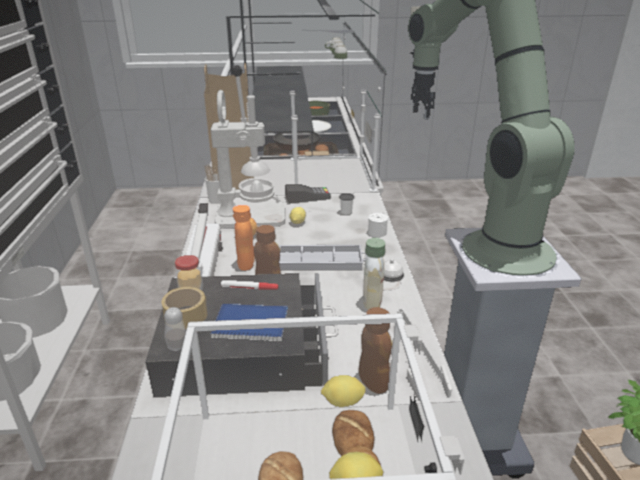

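Candidates in the scene view:
- **Bottle:** the green-capped pale one at (320,328) fits. Brown (247,260), brown (233,418) and orange (252,220) are excluded.
- **Jar:** the black-lidded one at (271,391). The salt shaker (88,310) and red-lidded jar (149,253) don't fit.
- **Pot:** the dark-lidded one at (411,211). The roll (416,255) is plain white.
- **Others:** bell (372,322), terminal (389,175), tray (322,270).

I'll check these choices in one close crop.

```bash
cat > h.py <<'E'
import numpy as np,cv2
from scipy.spatial.transform import Rotation as R
from workcell import observe,grab_frame,bot
def ray(f,uv):
    K=f["mtx"];u=np.array(uv,float)
    d=np.array([(u[0]-K[0,2])/K[0,0],(u[1]-K[1,2])/K[1,1],1.])
    return R.from_euler('xyz',f["orientation"]).apply(d/np.linalg.norm(d))
def fray(f,uv):
    K=f["mtx"];d=np.array([(uv[0]-K[0,2]),(uv[1]-K[1,2])])/K[0,0];r=np.linalg.norm(d)+1e-9
    return R.from_euler('xyz',f["orientation"]).apply([np.sin(r)*d[0]/r,np.sin(r)*d[1]/r,np.cos(r)])
def plane(f,uv,z,fn=ray):
    d=fn(f,uv);o=np.array(f["xyz"]);return o+d*(z-o[2])/d[2]
def tri(fs,ds):
    A=0;b=0
    for f,d in zip(fs,ds):
        P=np.eye(3)-np.outer(d,d);A=A+P;b=b+P@np.array(f["xyz"])
    return np.linalg.solve(A,b)
def proj(f,p):
    q=R.from_euler('xyz',f["orientation"]).inv().apply(np.array(p)-f["xyz"]);q=f["mtx"]@q;return q[:2]/q[2]
E
python3 - <<'E'
import cv2,numpy as np
s=cv2.imread("pics/scene0.png");t=cv2.imread("pics/side0.png")
def c(i,x,y,w,h):return cv2.resize(i[y:y+h,x:x+w],(400,300),interpolation=cv2.INTER_CUBIC)
o=np.vstack([np.hstack([c(s,265,225,120,90),c(s,240,285,160,120)]),np.hstack([c(s,380,180,80,60+0),c(t,260,180,160,120)])])
cv2.imwrite("pics/crop1.png",o)
w=cv2.imread("pics/wrist0.png");
E
```

```text
(no output)
```

View pics/crop1.png

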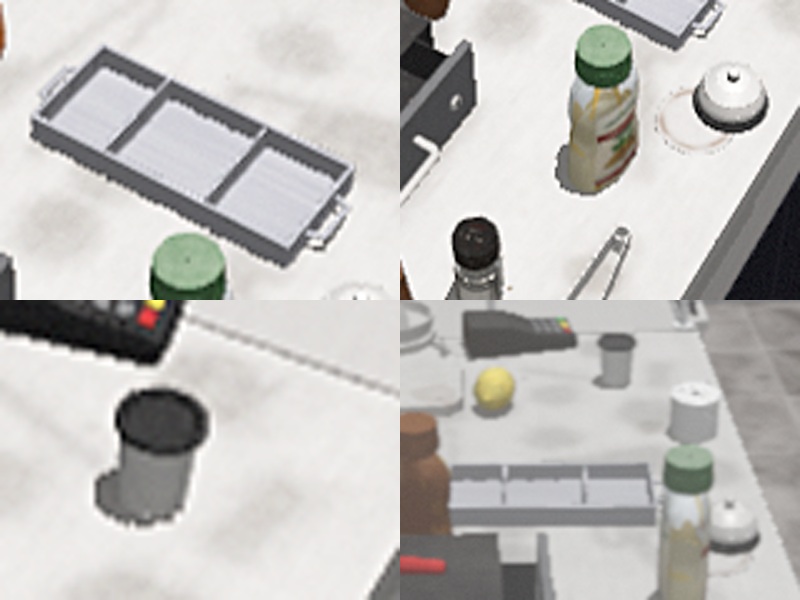

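The crop confirms the choices. The green cap top is at scene (322,303), the jar lid top at (271,379) and the pot lid top at (412,204). The tray rim corners are near (296,239), (371,274), (350,299) and (275,261).

Run:
```python
from h import *
f=grab_frame("scene");g=grab_frame("side")
tc=[plane(f,p,.026) for p in((296.5,239.1),(371.5,274.5),(350.5,299),(275.5,261.6))]
tc=np.array(tc);print(tc.round(3));c=tc.mean(0);print("tray",c, [np.linalg.norm(tc[i]-tc[(i+1)%4]).round(3) for i in range(4)])
d=(tc[0]-tc[1]+tc[3]-tc[2]);print("yaw",np.arctan2(d[1],d[0]))
def mask(im,box,fn):
    x0,y0,x1,y1=box;m=np.zeros(im.shape[:2],np.uint8);m[y0:y1,x0:x1]=fn(im.astype(int)[y0:y1,x0:x1])
    n,l,st,ce=cv2.connectedComponentsWithStats(m);k=1+st[1:,4].argmax();return ce[k],st[k]
gr=lambda a:((a[...,1]>a[...,0]+25)&(a[...,1]>a[...,2]+8))
lt=lambda a:gr(a)&(a[...,1]>130)
dk=lambda a:a.max(2)<70
for nm,fr,bx,fn in(("cap scene",f,(300,285,340,325),gr),("captop scene",f,(300,285,340,325),lt),("cap side",g,(355,230,395,270),gr),("captop side",g,(355,230,395,270),lt),("jar lid",f,(255,365,285,400),dk),("pot lid",f,(400,190,425,212),dk),("pot side",g,(335,190,360,203),lambda a:a.max(2)<110)):
    try:
        ce,st=mask(fr["image"],bx,fn);z=.182 if 'cap' in nm else .105 if 'jar' in nm else .062
        print(nm,ce.round(1),st,plane(fr,ce,z).round(3))
    except Exception as e:print(nm,e)
for p in((322,303),(271,379),(412.4,204.4)):print(p,[plane(f,p,z).round(3) for z in(.182,.105,.062)])
def both(n,uv,uv2):print(n,tri([f,g],[ray(f,uv),ray(g,uv2)]).round(3))
for n,uv in(("bell",(372,316)),("roll",(416,247)),("term",(389,172))):print(n,plane(f,uv,.054).round(3))
for n,uv in(("brown1",(245,236)),("brown2",(230,395)),("orange",(251,197))):print(n,plane(f,uv,.182).round(3))
# jar predicted in side
print(proj(g,plane(f,(271,379),.105)))
s=f["image"];cv2.imwrite("pics/c2.png",np.vstack([cv2.resize(f["image"][285:375,290:350],(400,600),interpolation=2)])[...,::-1])
```

```text
[[ 0.688 -0.033  0.026]
 [ 0.449 -0.023  0.026]
 [ 0.457  0.078  0.026]
 [ 0.691  0.067  0.026]]
tray [0.57118859 0.02225216 0.026     ] [np.float64(0.239), np.float64(0.101), np.float64(0.234), np.float64(0.1)]
yaw -0.044446670926239724
cap scene [322.  306.3] [311 295  21  25 227] [0.445 0.242 0.182]
captop scene [320.8 303. ] [311 295  21  17 159] [0.452 0.235 0.182]
cap side attempt to get argmax of an empty sequence
captop side attempt to get argmax of an empty sequence
jar lid [269.7 382.3] [261 372  18  21 306] [0.468 0.419 0.105]
pot lid [411.5 204. ] [403 198  18  13 172] [ 0.461 -0.291  0.062]
pot side [346.2 196.5] [340 194  13   6  70] [ 0.466 -0.288  0.062]
(322, 303) [array([0.45 , 0.234, 0.182]), array([0.481, 0.181, 0.105]), array([0.498, 0.151, 0.062])]
(271, 379) [array([0.44 , 0.448, 0.182]), array([0.47 , 0.411, 0.105]), array([0.487, 0.39 , 0.062])]
(412.4, 204.4) [array([ 0.414, -0.161,  0.182]), array([ 0.442, -0.244,  0.105]), array([ 0.458, -0.291,  0.062])]
bell [0.378 0.118 0.054]
roll [ 0.382 -0.148  0.054]
term [ 0.584 -0.397  0.054]
brown1 [0.714 0.151 0.182]
brown2 [0.488 0.518 0.182]
orange [0.784 0.027 0.182]
[379.51972126 311.77863669]
```

View pics/c2.png

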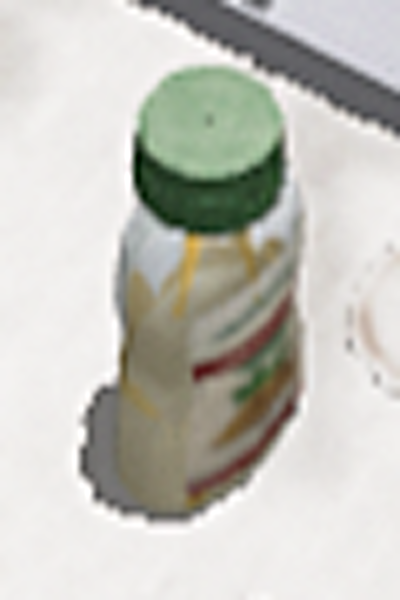

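Run:
```python
from h import *
f=grab_frame("scene")
for a,b in(((318.5,360.8),(335,346.5)),((320,341),(335,329.5)),((308.5,358),(318.5,360.8))):
    for z in(.005,.05):
        d=plane(f,b,z)-plane(f,a,z);print(a,b,z,d.round(3),np.linalg.norm(d).round(3),np.degrees(np.arctan2(d[1],d[0])).round(1))
print("cap",plane(f,(321.5,303.1),.182))
o=np.array(f["xyz"]);print("lamp",[(o+ray(f,(445,100))*D).round(2) for D in(.4,.7,1,1.3)])
for p in((480,182),(388,155)):print("post",plane(f,p,0).round(2))
```

```text
(318.5, 360.8) (335, 346.5) 0.005 [-0.014 -0.055  0.   ] 0.056 -103.8
(318.5, 360.8) (335, 346.5) 0.05 [-0.013 -0.053  0.   ] 0.054 -103.8
(320, 341) (335, 329.5) 0.005 [-0.014 -0.048  0.   ] 0.05 -106.6
(320, 341) (335, 329.5) 0.05 [-0.014 -0.046  0.   ] 0.048 -106.6
(308.5, 358) (318.5, 360.8) 0.005 [-0.024 -0.005 -0.   ] 0.025 -167.7
(308.5, 358) (318.5, 360.8) 0.05 [-0.023 -0.005  0.   ] 0.024 -167.7
cap [0.45078453 0.23487449 0.182     ]
lamp [array([0.14, 0.62, 1.  ]), array([0.21, 0.37, 0.84]), array([0.29, 0.13, 0.69]), array([ 0.36, -0.12,  0.53])]
post [ 0.34 -0.56  0.  ]
post [ 0.65 -0.54  0.  ]
```

```bash
python3 -m crank '{"linear":[[0.2,0.14,0.15],[0.4,0.28,0.3],[0.6,0.42,0.3],[0.8,0.56,0.3],[1,0.72,0.3]],"delta_rot":[[0,0,0],[0,0,0],[0,0,0],[0,0,0],[0,0,0]],"fingers":[1,1,1,1,1]}' 40
```

```text
clock: 0.8
position: [0.3409, -0.4706, 0.3204]
tool_rot: [3.14, -0.001, 0.24]
force: [0.7, -1.3, 0.8]
grip_width: 0.0853
finger_force: 0.0
```

```bash
python3 -m crank '{"linear":[[0.12,0.16,0],[0.24,0.34,0],[0.36,0.53,0],[0.42,0.72,0],[0.48,0.92,0]],"delta_rot":[[0,0,0.2],[0,0,0.4],[0,0,0.6],[0,0,0.8],[0,0,1]],"fingers":[1,1,1,1,1]}'
python3 -m crank '{"linear":[[0.1,0.18,0],[0.15,0.36,0],[0.18,0.54,0],[0.2,0.7,0],[0.2,0.85,0]],"delta_rot":[[0,0,0.2],[0,0,0.4],[0,0,0.6],[0,0,0.8],[0,0,1]],"fingers":[1,1,1,1,1]}'
python3 -m crank '{"linear":[[0,0,0],[0,0,0]],"delta_rot":[[0,0,0],[0,0,0]],"fingers":[1,1]}'
python3 -c "
from h import *
f=grab_frame('wrist');print(f['xyz'],f['orientation']);cv2.imwrite('pics/w1.png',f['image'][...,::-1])"
```

```text
clock: 1.3
position: [0.4565, -0.2511, 0.3195]
tool_rot: [3.141, -0.0, 0.769]
force: [1.6, -0.2, 1.0]
grip_width: 0.0851
finger_force: 0.0
clock: 1.8
position: [0.5061, -0.0386, 0.3196]
tool_rot: [3.141, -0.0, 1.293]
force: [0.2, -0.1, 0.7]
grip_width: 0.0851
finger_force: 0.0
clock: 2.0
position: [0.5058, -0.0401, 0.3196]
tool_rot: [3.142, 0.0, 1.289]
force: [0.1, -0.4, -0.4]
grip_width: 0.0854
finger_force: 0.0
[0.52715669 0.03270532 0.44567482] [ 2.83439910e+00  9.87612089e-05 -2.82123034e-01]
```

View pics/w1.png

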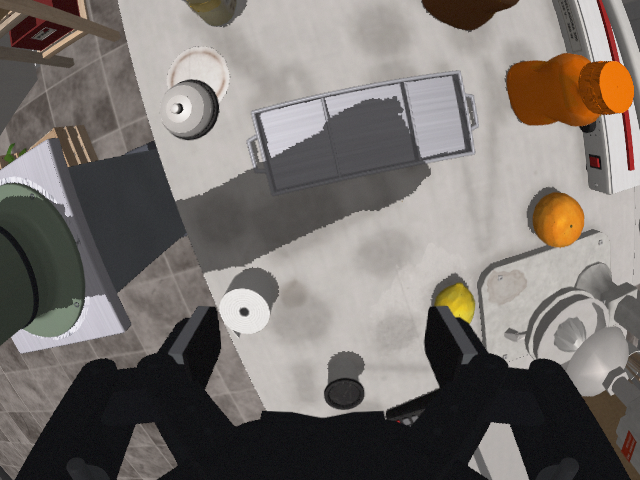

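Wrist view of the empty tray: outer rim corners are near (254,108), (462,71), (474,152) and (275,192). The pot lid is at (344,394), the roll at (244,311) and the bell button at (178,108).

Run:
```python
from h import *
f=grab_frame("wrist")
tc=np.array([plane(f,p,.026,fray) for p in((254,108),(461,71),(474,152),(275,192))])
print(tc.round(3),tc.mean(0).round(4),[np.linalg.norm(tc[i]-tc[(i+1)%4]).round(3) for i in range(4)])
d=(tc[1]-tc[0]+tc[2]-tc[3]);y=np.arctan2(d[1],d[0]);print("yaw",y)
for n,k in(("back",.087),("mid",.006),("front",-.081)):print(n,(tc.mean(0)+k*np.array([np.cos(y),np.sin(y),0])).round(4))
print("pot",plane(f,(344,394),.062,fray),"roll",plane(f,(244,311),.057,fray),"bell",plane(f,(178,108),.054,fray))
cv2.imwrite("pics/w1c.png",cv2.resize(f["image"][60:200,235:485],(800,448),interpolation=2)[...,::-1])
```

```text
[[ 0.46   0.075  0.026]
 [ 0.701  0.057  0.026]
 [ 0.693 -0.04   0.026]
 [ 0.454 -0.024  0.026]] [0.5774 0.0171 0.026 ] [np.float64(0.242), np.float64(0.097), np.float64(0.24), np.float64(0.099)]
yaw -0.07189837882315665
back [0.6642 0.0109 0.026 ]
mid [0.5834 0.0167 0.026 ]
front [0.4966 0.0229 0.026 ]
pot [ 0.46099936 -0.29856354  0.062     ] roll [ 0.37782357 -0.14466262  0.057     ] bell [0.38463118 0.10189833 0.054     ]
```

View pics/w1c.png

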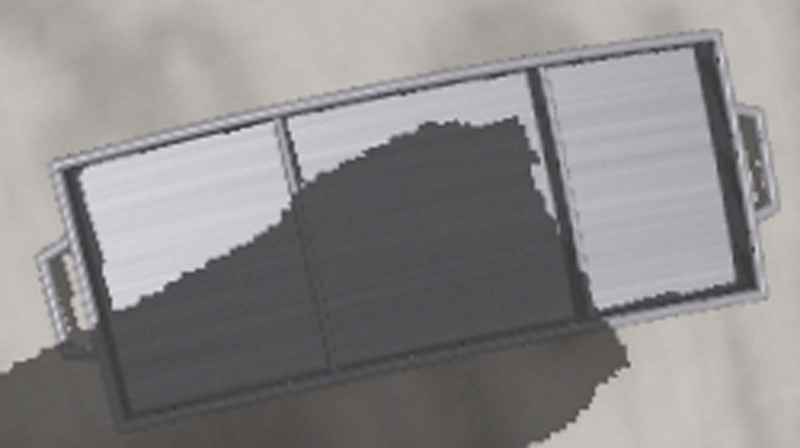

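```bash
python3 -m crank '{"linear":[[-0.05,0.18,0],[-0.1,0.36,0],[-0.15,0.54,0],[-0.2,0.72,0],[-0.2,0.8,0]],"delta_rot":[[0,0,0],[0,0,0],[0,0,0],[0,0,0],[0,0,0]],"fingers":[1,1,1,1,1]}'
python3 -m crank '{"linear":[[0,0,0],[0,0,0]],"delta_rot":[[0,0,0],[0,0,0]],"fingers":[1,1]}'
python3 -c "
from h import *
f=grab_frame('wrist');print(f['xyz'],f['orientation']);cv2.imwrite('pics/w2.png',f['image'][...,::-1])"
```

```text
clock: 2.6
position: [0.4546, 0.1622, 0.32]
tool_rot: [3.141, -0.001, 1.29]
force: [0.8, -0.8, 0.6]
grip_width: 0.0853
finger_force: 0.0
clock: 2.8
position: [0.4562, 0.1584, 0.3194]
tool_rot: [-3.141, 0.0, 1.287]
force: [0.7, -0.6, -0.5]
grip_width: 0.0854
finger_force: 0.0
[0.47771431 0.23122098 0.44544221] [ 2.83405843e+00  2.90607831e-04 -2.84411130e-01]
```

View pics/w2.png

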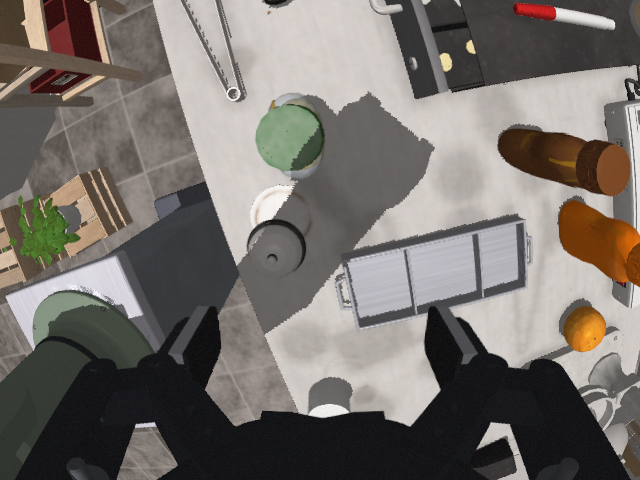

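Wrist view 2: the cap centre is at (290,138), with the body's broad ends showing at (287,97) and (302,178). The tray rim corners are (342,255), (526,215), (529,293) and (357,328).

Run:
```python
from h import *
f=grab_frame("wrist")
w1={"mtx":f["mtx"],"xyz":np.array([0.52715669,0.03270532,0.44567482]),"orientation":np.array([2.83439910,9.87612089e-05,-.282123034])}
for F,P in((w1,((251.6,110.6),(460,70),(474.7,152.8),(273,194.4))),(f,((342,255.5),(525.5,215),(528.5,293),(357.5,328)))):
    tc=np.array([plane(F,p,.026,fray) for p in P])
    print(tc.round(3).tolist(),tc.mean(0).round(4),[np.linalg.norm(tc[i]-tc[(i+1)%4]).round(3) for i in range(4)])
    d=(tc[1]-tc[0]+tc[2]-tc[3]);print("yaw",np.arctan2(d[1],d[0]))
im=f["image"].astype(int)
g=((im[...,1]>im[...,0]+15)&(im[...,1]>im[...,2]+8)).astype(np.uint8);g[:80]=0;g[200:]=0;g[:,:230]=0;g[:,350:]=0
n,l,st,ce=cv2.connectedComponentsWithStats(g);k=1+st[1:,4].argmax();print(st[k],ce[k])
m=(l==k);c,_=cv2.findContours(m.astype(np.uint8),0,1);e=cv2.fitEllipse(max(c,key=len));print(e)
print("cap",plane(f,ce[k],.182,fray),plane(f,e[0],.182,fray),plane(f,ce[k],.175,fray))
for a,b in(((287,97),(302,178)),):
    for z in(.12,.14):print(z,plane(f,a,z,fray),plane(f,b,z,fray))
cv2.imwrite("pics/c3.png",cv2.resize(f["image"][85:190,235:345],(628,600),interpolation=2)[...,::-1])
```

```text
[[0.457, 0.074, 0.026], [0.7, 0.06, 0.026], [0.694, -0.04, 0.026], [0.451, -0.025, 0.026]] [0.5757 0.0173 0.026 ] [np.float64(0.244), np.float64(0.1), np.float64(0.243), np.float64(0.099)]
yaw -0.06045647839554495
[[0.458, 0.079, 0.026], [0.701, 0.063, 0.026], [0.696, -0.052, 0.026], [0.451, -0.024, 0.026]] [0.5767 0.0166 0.026 ] [np.float64(0.244), np.float64(0.115), np.float64(0.247), np.float64(0.104)]
yaw -0.08743748994021715
[ 255  104   69   66 2926] [284.715311   133.75051265]
((285.9208984375, 134.05911254882812), (55.83317565917969, 70.3475112915039), 46.40715789794922)
cap [0.45121852 0.23378869 0.182     ] [0.45196625 0.23332373 0.182     ] [0.45051051 0.23386942 0.175     ]
0.12 [0.45618565 0.26486096 0.12      ] [0.44798562 0.19266751 0.12      ]
0.14 [0.45751788 0.26276457 0.14      ] [0.44982181 0.19500803 0.14      ]
```

View pics/c3.png

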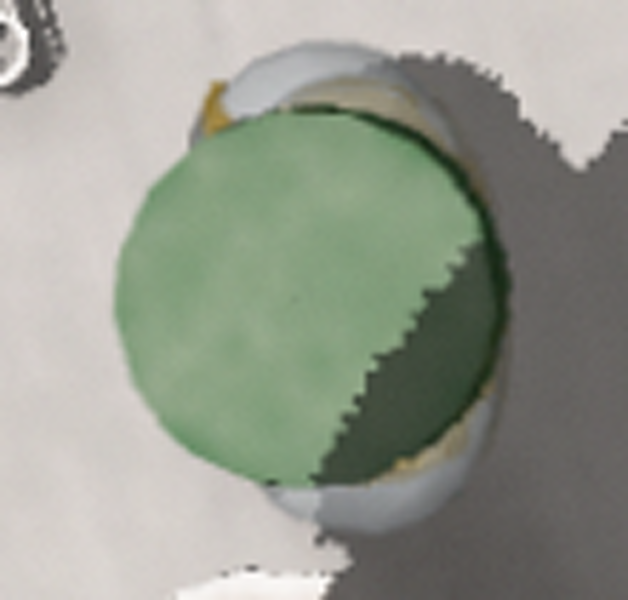

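```bash
python3 -m crank '{"linear":[[-0.01,0.15,0],[-0.02,0.29,0],[-0.02,0.30,-0.1],[-0.02,0.30,-0.22],[-0.02,0.30,-0.32]],"delta_rot":[[0,0,0],[0,0,0.1],[0,0,0.1],[0,0,0.1],[0,0,0.1]],"fingers":[1,1,1,1,1]}'
python3 -m crank '{"linear":[[0,0,0],[0,0,0]],"delta_rot":[[0,0,0],[0,0,0]],"fingers":[1,1]}'
python3 -c "
from h import *
f=grab_frame('wrist');cv2.imwrite('pics/w3.png',f['image'][...,::-1])
print('cap px expected',f['xyz'],f['orientation'])"
```

```text
clock: 3.4
position: [0.4512, 0.2331, 0.2382]
tool_rot: [-3.141, 0.001, 1.338]
force: [0.5, 0.9, 0.4]
grip_width: 0.0855
finger_force: 0.0
clock: 3.6
position: [0.4513, 0.2337, 0.2401]
tool_rot: [-3.141, 0.0, 1.339]
force: [-0.0, 0.5, 0.3]
grip_width: 0.0854
finger_force: 0.0
cap px expected [0.46894446 0.30755044 0.36620644] [ 2.83437578e+00  3.86590020e-04 -2.32112296e-01]
```

View pics/w3.png

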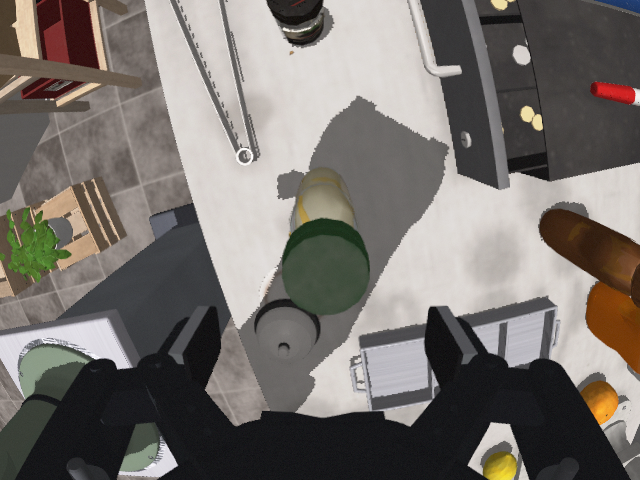

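Wrist view 3: the cap (centre 325,268) sits midway between the fingers (210 and 435), and the tray and bell are clear. Going down and gripping.

```bash
python3 -c "
from h import *
f=grab_frame('wrist');print(plane(f,(325,268),.182,fray))"
python3 -m crank '{"linear":[[0,0,-0.1],[0,0,-0.2],[0,0,-0.29],[0,0,-0.29]],"delta_rot":[[0,0,0],[0,0,0],[0,0,0],[0,0,0]],"fingers":[1,1,1,1]}' 40
python3 -m crank '{"linear":[[0,0,0],[0,0,0],[0,0,0],[0,0,0],[0,0,0]],"delta_rot":[[0,0,0],[0,0,0],[0,0,0],[0,0,0],[0,0,0]],"fingers":[-1,-1,-1,-1,-1]}' 40
```

```text
[0.45364646 0.23595959 0.182     ]
clock: 4.1
position: [0.4505, 0.2338, 0.1661]
tool_rot: [-3.14, 0.001, 1.34]
force: [0.3, -0.9, 0.7]
grip_width: 0.0853
finger_force: 0.0
clock: 4.6
position: [0.4518, 0.2348, 0.1687]
tool_rot: [3.139, -0.002, 1.34]
force: [-0.1, -1.2, 10.2]
grip_width: 0.0491
finger_force: 40.1
```

```bash
python3 -m crank '{"linear":[[0,0,0.05],[0,0,0.15],[0,0,0.3],[0,0,0.45],[0,0,0.5]],"delta_rot":[[0,0,0],[0,0,0],[0,0,0],[0,0,0],[0,0,0]],"fingers":[-1,-1,-1,-1,-1]}' 50
python3 -m crank '{"linear":[[0,0,0],[0,0,0]],"delta_rot":[[0,0,0],[0,0,0]],"fingers":[-1,-1]}'
python3 -c "
from h import *
f=grab_frame('scene');g=grab_frame('side');a=cv2.resize(f['image'][200:380,230:410],(400,400),interpolation=2);b=cv2.resize(g['image'][150:330,290:470],(400,400),interpolation=2);cv2.imwrite('pics/c4.png',np.hstack([a,b])[...,::-1])"
```

```text
clock: 5.1
position: [0.4515, 0.2352, 0.2965]
tool_rot: [3.138, -0.003, 1.34]
force: [1.2, 0.4, -3.6]
grip_width: 0.0486
finger_force: 52.9
clock: 5.3
position: [0.4506, 0.2339, 0.2914]
tool_rot: [-3.141, 0.001, 1.34]
force: [0.1, 0.5, -3.6]
grip_width: 0.0488
finger_force: 52.9
```

View pics/c4.png

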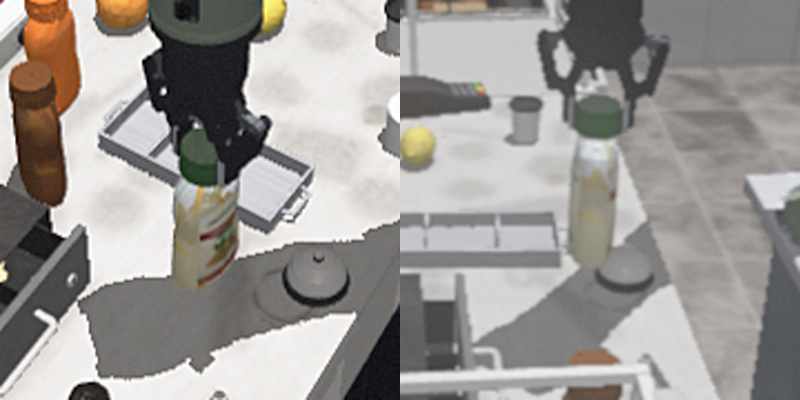

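Scene and side crops: the bottle hangs upright in the gripper (scene crop 200,220), and the bell and tray are untouched. I've now used all 10 views, so everything from here is numeric. Next I'll refine the tray pose with edge scans.

```bash
cat > tray.py <<'E'
from h import *
from scipy.ndimage import map_coordinates,gaussian_filter
from scipy.optimize import least_squares
f=grab_frame("scene");im=gaussian_filter(cv2.imread("pics/scene0.png",0).astype(float),.6)
R0=np.array([.5757,.0173]);yaw=-.06
def W(u,v):c,s=np.cos(yaw),np.sin(yaw);return np.array([R0[0]+c*u-s*v,R0[1]+s*u+c*v])
def samp(P,z):
    q=np.array([proj(f,[*p,z]) for p in P]);return map_coordinates(im,[q[:,1],q[:,0]],order=1)
t=np.arange(-.02,.02,.0005)
res=[]
for side in("y-","y+","x+","x-"):
    z=.026 if side in("y-","x+") else 0.
    for k in (np.linspace(-.1,.1,11) if side[0]=="y" else [-.042,-.036,-.03,.03,.036,.042]):
        sg=1 if side[1]=="+" else -1; h=.05 if side[0]=="y" else .122
        P=[W(k,sg*(h+d)) if side[0]=="y" else W(sg*(h+d),k) for d in t]
        g=np.gradient(samp(P,z)); i=g.argmax()   # outwards: dark tray -> bright counter
        res.append((side,k,t[i],g[i]))
for s in("y-","y+","x+","x-"):
    a=np.array([(k,d,g) for q,k,d,g in res if q==s]);print(s,"offset mm",(a[:,1]*1000).round(1),"grad",a[:,2].round())
E
python3 tray.py
```

```text
y- offset mm [-6.  -5.  -6.5 -5.  -6.  -6.5 -6.5 -6.5 -6.  -6.  -6. ] grad [ 9. 10.  9.  7.  9.  9.  9. 10. 10.  9.  9.]
y+ offset mm [4.5 4.  4.  4.5 3.  4.  4.  4.5 5.  3.5 5. ] grad [ 9. 11. 12. 11. 13. 14.  8.  8. 10. 12. 12.]
x+ offset mm [-4.5 -4.  -4.5 -5.  -4.5 -4. ] grad [ 8. 10. 11.  9.  9. 10.]
x- offset mm [ 0.   0.5 -3.5  0.   0.5  1. ] grad [14. 12.  6. 12. 11. 10.]
```

```bash
sed -e 's/grab_frame("scene")/grab_frame("side")/;s/scene0/side0/;s/np.linspace(-.1,.1,11)/np.linspace(-.09,.07,9)/' -e 's/if side in("y-","x+")/if side!="y+"/' tray.py > tray2.py; python3 tray2.py
python3 - <<'E'
# wrist w1, rim outer edges at z=.026
src=open('tray.py').read()
src=src.replace('grab_frame("scene")','dict(mtx=grab_frame("wrist")["mtx"],xyz=np.array([0.52715669,0.03270532,0.44567482]),orientation=np.array([2.83439910,9.87612089e-05,-.282123034]))').replace('scene0','w1').replace('z=.026 if side in("y-","x+") else 0.','z=.026').replace('t=np.arange','''def proj(f,p):
    q=R.from_euler('xyz',f["orientation"]).inv().apply(np.array(p)-f["xyz"]);th=np.arctan2(np.hypot(q[0],q[1]),q[2]);K=f["mtx"];return np.array([K[0,2],K[1,2]])+K[0,0]*th*q[:2]/np.hypot(q[0],q[1])
t=np.arange''')
import os;os.chdir('.');exec(src)
E
```

```text
y- offset mm [-11.  -11.  -11.  -11.  -10.5 -10.5 -10.5  -6.  -10. ] grad [2. 2. 2. 3. 2. 3. 3. 3. 3.]
y+ offset mm [4.5 8.  8.  8.  8.  7.5 7.5 7.5 7.5] grad [3. 3. 3. 3. 3. 3. 3. 3. 3.]
x+ offset mm [-3.  -4.5 -5.   3.   2.5  2. ] grad [2. 3. 2. 1. 0. 0.]
x- offset mm [-7.5 -7.5 -6.5 -5.  -2.5 12.5] grad [3. 4. 4. 4. 3. 3.]
y- offset mm [-2.5 -2.5 -2.5 -3.  -3.  -2.5 -2.  -3.  16.5 -2.5 -3. ] grad [ 3.  4.  3.  2.  3.  2.  4.  3. 19. 21. 18.]
y+ offset mm [ -3.   -3.   -3.   -3.   -3.  -17.   -3.5  -3.5  -3.   -3.   -3. ] grad [11. 15. 18. 15. 14. 20. 18. 16. 11. 12. 14.]
x+ offset mm [-4.5 -3.5 -3.  -4.  -4.  -4. ] grad [17. 18. 16. 19. 14. 17.]
x- offset mm [-2.  -2.   2.5 -2.  -1.5 -1.5] grad [ 3.  3.  3. 19. 18. 20.]
```

```bash
python3 -m crank '{"linear":[[0.08,-0.08,0],[0.18,-0.18,0],[0.28,-0.28,0],[0.38,-0.38,0],[0.48,-0.48,0]],"delta_rot":[[0,0,0.05],[0,0,0.1],[0,0,0.2],[0,0,0.3],[0,0,0.33]],"fingers":[-1,-1,-1,-1,-1]}'
python3 -m crank '{"linear":[[0.1,-0.1,0],[0.2,-0.2,0],[0.3,-0.3,0],[0.36,-0.39,0],[0.36,-0.39,0]],"delta_rot":[[0,0,0],[0,0,0],[0,0,0],[0,0,0],[0,0,0]],"fingers":[-1,-1,-1,-1,-1]}'
python3 -m crank '{"linear":[[0,0,0],[0,0,0]],"delta_rot":[[0,0,0],[0,0,0]],"fingers":[-1,-1]}'
```

```text
clock: 6.05
position: [0.5716, 0.1132, 0.2914]
tool_rot: [-3.141, 0.0, 1.515]
force: [1.4, 0.4, -2.4]
grip_width: 0.0486
finger_force: 52.8
clock: 6.55
position: [0.6621, 0.0128, 0.2903]
tool_rot: [-3.14, 0.001, 1.509]
force: [-0.6, -0.2, -3.3]
grip_width: 0.0489
finger_force: 53.0
clock: 6.75
position: [0.6604, 0.0179, 0.2917]
tool_rot: [-3.141, -0.0, 1.514]
force: [-0.5, -0.1, -1.6]
grip_width: 0.049
finger_force: 53.0
```

```bash
cat > wtray.py <<'E'
src=open('tray.py').read()
src=src.replace('grab_frame("scene")','grab_frame("wrist")').replace('cv2.imread("pics/scene0.png",0)','f["image"].mean(2)').replace('z=.026 if side in("y-","x+") else 0.','z=.026').replace('t=np.arange','''def proj(f,p):
    q=R.from_euler('xyz',f["orientation"]).inv().apply(np.array(p)-f["xyz"]);th=np.arctan2(np.hypot(q[0],q[1]),q[2]);K=f["mtx"];return np.array([K[0,2],K[1,2]])+K[0,0]*th*q[:2]/np.hypot(q[0],q[1])
t=np.arange''')
exec(src)
E
python3 wtray.py;python3 -m crank '{"linear":[[0,-0.005,-0.1],[0,-0.01,-0.2],[0,-0.01,-0.3],[0,-0.01,-0.32],[0,-0.01,-0.32]],"delta_rot":[[0,0,0],[0,0,0],[0,0,0],[0,0,0],[0,0,0]],"fingers":[-1,-1,-1,-1,-1]}'; python3 wtray.py
python3 - <<'E'
from h import *
# bottle body silhouette in scene/side: difference with the first picture
for n in("scene","side"):
    f=grab_frame(n);a=f["image"].astype(int);b=cv2.imread(f"pics/{n}0.png")[...,::-1].astype(int);T=observe()["position"]
    d=(np.abs(a-b).sum(2)>60)
    for h in(.06,.09,.12):
        p=np.array([*T[:2],T[2]-.169+h]);u,v=proj(f,p);r=d[int(round(v))];
        L=int(u);
        while r[L]:L-=1
        Rr=int(u)
        while r[Rr]:Rr+=1
        e=(proj(f,p+[.04,0,0]),proj(f,p-[.04,0,0]))
        print(n,h,"exp",u.round(1),v.round(1),"seen",L,Rr,"mid",(L+Rr)/2)
E
```

```text
y- offset mm [ -2.5  -3.   -3.   -3.   -3.   -3.5  -3.5  -7.  -15.    1.  -20. ] grad [4. 5. 4. 3. 3. 4. 3. 1. 1. 1. 2.]
y+ offset mm [  3.    4.    3.    2.    3.5   4.  -18.  -10.    2.5   9.    2. ] grad [24. 22. 27. 28. 34. 23. 26. 24. 23. 28.  4.]
x+ offset mm [ 8.   5.5  4.   0.5 -4.   0. ] grad [19. 24. 23.  3.  3.  3.]
x- offset mm [-1.5 -1.  -2.  -1.   0.  -0.5] grad [ 3.  3.  3. 22. 21. 21.]
clock: 7.3
position: [0.6606, 0.0149, 0.212]
tool_rot: [-3.141, -0.0, 1.514]
force: [-0.5, -0.5, -3.7]
grip_width: 0.0486
finger_force: 52.9
y- offset mm [ -3.   -2.5  -3.   -3.    2.5  -3.   -2.   -2.5 -18.    8.    9. ] grad [4. 3. 4. 3. 4. 3. 3. 3. 1. 1. 1.]
y+ offset mm [ 2.5  4.   3.  -3.5  3.5  3.5  2.5  3.5  3.   8.   2. ] grad [29. 30. 28. 29. 26. 34. 29. 31. 22. 33.  4.]
x+ offset mm [ 3.5  1.5  0.5 -4.  -4.5 -4.5] grad [25. 19.  3.  4.  5.  6.]
x- offset mm [-1.  -1.  -1.  -1.  -1.  -0.5] grad [ 3.  4. 21. 22. 19. 21.]
scene 0.06 exp 294.5 232.8 seen 282 307 mid 294.5
scene 0.09 exp 294.2 224.5 seen 281 306 mid 293.5
scene 0.12 exp 293.9 215.9 seen 287 294 mid 290.5
side 0.06 exp 290.0 229.6 seen 279 299 mid 289.0
side 0.09 exp 289.7 220.2 seen 284 291 mid 287.5
side 0.12 exp 289.4 210.7 seen 289 289 mid 289.0
```

```bash
python3 -m crank '{"linear":[[0,0.003,-0.04],[0,0.004,-0.08],[0,0.004,-0.12],[0,0.004,-0.13],[0,0.004,-0.13]],"delta_rot":[[0,0,0],[0,0,0],[0,0,0],[0,0,0],[0,0,0]],"fingers":[-1,-1,-1,-1,-1]}'
python3 -m crank '{"linear":[[0,0,-0.01],[0,0,-0.02],[0,0,-0.03],[0,0,-0.03]],"delta_rot":[[0,0,0],[0,0,0],[0,0,0],[0,0,0]],"fingers":[-1,-1,-1,-1]}'
```

```text
clock: 7.95
position: [0.6606, 0.0153, 0.1788]
tool_rot: [-3.14, 0.0, 1.513]
force: [0.3, 0.0, -2.2]
grip_width: 0.0487
finger_force: 53.2
clock: 8.35
position: [0.6612, 0.0154, 0.1728]
tool_rot: [3.141, 0.0, 1.513]
force: [-1.2, 0.0, 5.7]
grip_width: 0.049
finger_force: 53.9
```

```bash
python3 -m crank '{"linear":[[0,0,0],[0,0,0],[0,0,0],[0,0,0],[0,0,0]],"delta_rot":[[0,0,0],[0,0,0],[0,0,0],[0,0,0],[0,0,0]],"fingers":[0.3,0.7,0.8,0.8,0.8]}'
python3 -m crank '{"linear":[[0,0,0.05],[0,0,0.15],[0,0,0.3],[0,0,0.45],[0,0,0.6]],"delta_rot":[[0,0,0],[0,0,0],[0,0,0],[0,0,0],[0,0,0]],"fingers":[0.8,0.8,0.8,1,1]}'
python3 - <<'E'
from h import *
# cap in scene, side
for n in("scene","side","wrist"):
    f=grab_frame(n);im=f["image"].astype(int);g=((im[...,1]>im[...,0]+15)&(im[...,1]>im[...,2]+8)).astype(np.uint8)
    m,l,st,ce=cv2.connectedComponentsWithStats(g)
    for k in np.argsort(-st[1:,4])[:6]+1:
        P=plane(f,ce[k],.182,fray if n=="wrist" else ray)
        if .5<P[0]<.8 and -.1<P[1]<.15: print(n,st[k],ce[k].round(1),"@.186/.171",*[plane(f,ce[k],z,fray if n=="wrist" else ray).round(4) for z in(.186,.171)])
E
```

```text
clock: 8.85
position: [0.6609, 0.0154, 0.172]
tool_rot: [3.142, -0.0, 1.513]
force: [0.2, 0.4, -0.6]
grip_width: 0.0772
finger_force: 0.0
clock: 9.35
position: [0.6606, 0.0155, 0.3247]
tool_rot: [3.141, -0.0, 1.513]
force: [1.2, -0.2, 0.5]
grip_width: 0.0852
finger_force: 0.0
scene [284 205  19  20 172] [292.7 218. ] @.186/.171 [0.6471 0.042  0.186 ] [0.656  0.0287 0.171 ]
side [322 187   4   2   6] [323.5 187.3] @.186/.171 [ 0.5584 -0.0903  0.186 ] [ 0.5559 -0.124   0.171 ]
wrist [291 196  61  27 434] [321.4 205.2] @.186/.171 [0.6637 0.0348 0.186 ] [0.6636 0.0316 0.171 ]
wrist [300 254   5   5   6] [301.8 256.2] @.186/.171 [ 0.6463 -0.0041  0.186 ] [ 0.6453 -0.0095  0.171 ]
wrist [291 224   2   2   3] [291.3 224.3] @.186/.171 [0.6404 0.0216 0.186 ] [0.6389 0.0177 0.171 ]
wrist [304 210   1   1   1] [304. 210.] @.186/.171 [0.6506 0.0319 0.186 ] [0.6498 0.0286 0.171 ]
```

```bash
python3 -m crank '{"linear":[[-0.08,0.16,0],[-0.16,0.32,0],[-0.24,0.48,0],[-0.32,0.64,0],[-0.4,0.8,0]],"delta_rot":[[0,0,0.2],[0,0,0.4],[0,0,0.6],[0,0,0.8],[0,0,0.9]],"fingers":[1,1,1,1,1]}'
python3 -m crank '{"linear":[[-0.08,0.16,0],[-0.16,0.32,0],[-0.24,0.48,0],[-0.32,0.64,0],[-0.36,0.76,0]],"delta_rot":[[0,0,0.2],[0,0,0.4],[0,0,0.6],[0,0,0.6],[0,0,0.6]],"fingers":[1,1,1,1,1]}'
python3 -m crank '{"linear":[[0,0,0],[0,0,0]],"delta_rot":[[0,0,0],[0,0,0]],"fingers":[1,1]}'
cat > lid.py <<'E'
import sys
from h import *
z,px,py=map(float,sys.argv[1:4])
f=grab_frame("wrist");g=f["image"].max(2);K=f["mtx"]
q=R.from_euler('xyz',f["orientation"]).inv().apply(np.array([px,py,z])-f["xyz"]);th=np.arctan2(np.hypot(q[0],q[1]),q[2]);e=np.array([K[0,2],K[1,2]])+K[0,0]*th*q[:2]/np.hypot(q[0],q[1])
print("expected px",e.round(0),"q",observe()["qpos"].round(2))
for T in (50,65,80):
    m,l,st,ce=cv2.connectedComponentsWithStats((g<T).astype(np.uint8))
    for k in range(1,m):
        if 150<st[k,4]<8000 and np.hypot(*(ce[k]-e))<90:
            c,_=cv2.findContours((l==k).astype(np.uint8),0,1);(cx,cy),r=cv2.minEnclosingCircle(max(c,key=len))
            print(T,st[k],ce[k].round(1),plane(f,ce[k],z,fray).round(4),"circ",round(cx,1),round(cy,1),round(r,1),plane(f,(cx,cy),z,fray).round(4))
cv2.imwrite(sys.argv[4],f["image"][...,::-1])
E
python3 lid.py .105 .47 .411 pics/w5.png
```

```text
clock: 10.0
position: [0.5596, 0.2165, 0.3218]
tool_rot: [-3.141, 0.0, 1.988]
force: [1.1, -0.0, 0.7]
grip_width: 0.0851
finger_force: 0.0
clock: 10.5
position: [0.4685, 0.4077, 0.3219]
tool_rot: [-3.141, -0.001, 2.301]
force: [1.0, -1.3, -0.0]
grip_width: 0.0855
finger_force: 0.0
clock: 10.7
position: [0.4703, 0.4057, 0.3216]
tool_rot: [-3.141, 0.0, 2.3]
force: [0.5, -0.8, 0.8]
grip_width: 0.0853
finger_force: 0.0
expected px [327. 204.] q [-0.28  0.56 -0.82  1.49  0.41  1.27 -0.42]
50 [ 308  183   41   43 1389] [328.3 204.7] [0.4709 0.4114 0.105 ] circ 328.0 204.5 22.1 [0.4705 0.4114 0.105 ]
65 [ 308  182   41   45 1477] [328.1 204.5] [0.4707 0.4114 0.105 ] circ 328.0 204.4 22.5 [0.4705 0.4114 0.105 ]
80 [ 307  182   42   45 1513] [328.  204.4] [0.4705 0.4115 0.105 ] circ 327.2 204.2 23.1 [0.4698 0.4111 0.105 ]
```

```bash
python3 -m crank '{"linear":[[0,0.02,-0.1],[0,0.023,-0.25],[0,0.023,-0.4],[0,0.023,-0.55],[0,0.023,-0.65]],"delta_rot":[[0,0,0],[0,0,0],[0,0,0],[0,0,0],[0,0,0]],"fingers":[1,1,1,1,1]}'
python3 lid.py .105 .4705 .4114 pics/w6.png
```

```text
clock: 11.25
position: [0.4713, 0.409, 0.157]
tool_rot: [-3.139, 0.001, 2.297]
force: [-0.8, 0.1, -0.5]
grip_width: 0.0858
finger_force: 0.0
expected px [327. 274.] q [-0.34  0.73 -0.73  1.66  0.56  0.99 -0.54]
50 [ 290  229   74   80 4758] [326.9 269.2] [0.4689 0.4133 0.105 ] circ 327.2 269.2 41.1 [0.469  0.4134 0.105 ]
65 [ 290  228   75   81 4892] [327.1 269.2] [0.469  0.4133 0.105 ] circ 327.3 269.0 41.4 [0.469  0.4134 0.105 ]
80 [303 214  53  19 232] [326.4 219.7] [0.4512 0.4327 0.105 ] circ 329.0 229.0 26.2 [0.4554 0.43   0.105 ]
80 [ 290  225   75   85 5039] [327.  269.1] [0.4689 0.4134 0.105 ] circ 327.0 267.8 42.9 [0.4684 0.4139 0.105 ]
```

```bash
python3 -m crank '{"linear":[[0,0.01,-0.1],[0,0.01,-0.2],[0,0.01,-0.3],[0,0.01,-0.31],[0,0.01,-0.31]],"delta_rot":[[0,0,0],[0,0,0],[0,0,0],[0,0,0],[0,0,0]],"fingers":[1,1,1,1,1]}'
python3 -m crank '{"linear":[[0,0,0],[0,0,0],[0,0,0],[0,0,0],[0,0,0]],"delta_rot":[[0,0,0],[0,0,0],[0,0,0],[0,0,0],[0,0,0]],"fingers":[-1,-1,-1,-1,-1]}' 40
python3 -m crank '{"linear":[[0,0,0],[0,0,0.1],[0,0,0.25],[0,0,0.4],[0,0,0.5]],"delta_rot":[[0,0,0],[0,0,0],[0,0,0],[0,0,0],[0,0,0]],"fingers":[-1,-1,-1,-1,-1]}'
```

```text
clock: 11.8
position: [0.4713, 0.4132, 0.0827]
tool_rot: [-3.141, 0.0, 2.298]
force: [0.4, 0.2, 0.4]
grip_width: 0.0851
finger_force: 0.0
clock: 12.3
position: [0.4712, 0.4138, 0.0831]
tool_rot: [3.141, 0.0, 2.298]
force: [-1.5, -2.3, 8.6]
grip_width: 0.0403
finger_force: 39.2
clock: 12.8
position: [0.471, 0.4141, 0.21]
tool_rot: [3.139, -0.0, 2.299]
force: [0.2, -0.5, -0.3]
grip_width: 0.0398
finger_force: 40.8
```

```bash
python3 -m crank '{"linear":[[0.02,-0.1,0.1],[0.05,-0.25,0.15],[0.1,-0.4,0.15],[0.15,-0.57,0.15],[0.2,-0.73,0.15]],"delta_rot":[[0,0,0],[0,0,0.15],[0,0,0.35],[0,0,0.55],[0,0,0.75]],"fingers":[-1,-1,-1,-1,-1]}'
python3 -m crank '{"linear":[[0.05,-0.16,0],[0.1,-0.32,0],[0.15,-0.48,0],[0.18,-0.62,0],[0.2,-0.74,0]],"delta_rot":[[0,0,0.2],[0,0,0.4],[0,0,0.6],[0,0,0.75],[0,0,0.75]],"fingers":[-1,-1,-1,-1,-1]}'
python3 -m crank '{"linear":[[0,0,0],[0,0,0]],"delta_rot":[[0,0,0],[0,0,0]],"fingers":[-1,-1]}'; python3 wtray.py
```

```text
clock: 13.3
position: [0.5212, 0.2293, 0.245]
tool_rot: [-3.142, 0.001, 2.696]
force: [1.6, 0.4, -1.1]
grip_width: 0.0396
finger_force: 40.8
clock: 13.8
position: [0.5712, 0.0437, 0.2446]
tool_rot: [-3.141, -0.0, 3.086]
force: [1.1, -0.4, -0.9]
grip_width: 0.0397
finger_force: 40.8
clock: 14.0
position: [0.5708, 0.0457, 0.2447]
tool_rot: [3.142, 0.0, 3.082]
force: [0.1, -0.6, -0.1]
grip_width: 0.04
finger_force: 40.8
y- offset mm [-2.5 -2.5 -2.5 -2.5 -3.   5.5  1.  -3.  -2.5 -2.   8. ] grad [ 4.  5.  4.  4.  4. 13. 19. 24. 28. 21. 19.]
y+ offset mm [ -2.5  -3.   -3.   -9.5  11.5   0.5 -19.5   9.5   2.   11.   19.5] grad [16. 15. 23. 21. 26.  4.  3.  2.  8.  8. 10.]
x+ offset mm [ 14.   9.  11. -16.   4.   0.] grad [2. 1. 1. 1. 1. 1.]
x- offset mm [ 6.5 -1.5 -1.5 -1.5 -1.5 -1.5] grad [24. 31. 26. 26. 25. 26.]
```

```bash
python3 -m crank '{"linear":[[0,-0.06,0],[0,-0.1,-0.1],[0,-0.1,-0.25],[0,-0.1,-0.4],[0,-0.1,-0.5]],"delta_rot":[[0,0,0],[0,0,0],[0,0,0],[0,0,0],[0,0,0]],"fingers":[-1,-1,-1,-1,-1]}'
python3 -m crank '{"linear":[[0,0,-0.04],[0,0,-0.07],[0,0,-0.09],[0,0,-0.11],[0,0,-0.11]],"delta_rot":[[0,0,0],[0,0,0],[0,0,0],[0,0,0],[0,0,0]],"fingers":[-1,-1,-1,-1,-1]}'
```

```text
clock: 14.55
position: [0.57, 0.0211, 0.1174]
tool_rot: [-3.141, -0.002, 3.085]
force: [0.9, -0.4, -0.9]
grip_width: 0.0398
finger_force: 40.8
clock: 15.05
position: [0.571, 0.0211, 0.0922]
tool_rot: [-3.141, 0.0, 3.084]
force: [-0.1, -0.5, -0.6]
grip_width: 0.0394
finger_force: 40.8
```

```bash
python3 -m crank '{"linear":[[0,0,-0.01],[0,0,-0.02],[0,0,-0.025],[0,0,-0.025]],"delta_rot":[[0,0,0],[0,0,0],[0,0,0],[0,0,0]],"fingers":[-1,-1,-1,-1]}'
```

```text
clock: 15.45
position: [0.5715, 0.0211, 0.087]
tool_rot: [-3.141, 0.002, 3.084]
force: [-4.2, -2.7, 20.7]
grip_width: 0.04
finger_force: 43.0
```

```bash
python3 -m crank '{"linear":[[0,0,0.005],[0,0,0.005],[0,0,0.005],[0,0,0.005],[0,0,0.005]],"delta_rot":[[0,0,0],[0,0,0],[0,0,0],[0,0,0],[0,0,0]],"fingers":[0.2,0.6,1,1,1]}'
python3 -m crank '{"linear":[[0,0,0.1],[0,0,0.25],[0,0,0.45],[0,0,0.65],[0,0,0.85]],"delta_rot":[[0,0,0],[0,0,0],[0,0,0],[0,0,0],[0,0,0]],"fingers":[1,1,1,1,1]}'
python3 lid.py .109 .571 .021 pics/w7.png
```

```text
clock: 15.95
position: [0.5708, 0.0211, 0.0869]
tool_rot: [-3.142, -0.0, 3.084]
force: [-0.2, -0.1, -0.3]
grip_width: 0.0853
finger_force: 0.0
clock: 16.45
position: [0.5704, 0.0212, 0.3016]
tool_rot: [3.141, -0.0, 3.084]
force: [1.3, -0.7, 0.5]
grip_width: 0.0851
finger_force: 0.0
expected px [324. 217.] q [ 0.55  0.55 -1.03  1.64  0.49  1.23  0.94]
50 [ 299  193   45   48 1708] [321.4 217.2] [0.5715 0.0189 0.109 ] circ 321.2 217.0 24.3 [0.5713 0.0188 0.109 ]
65 [ 299  193   46   49 1774] [321.3 217.3] [0.5715 0.0188 0.109 ] circ 321.0 217.3 24.7 [0.5716 0.0185 0.109 ]
80 [ 277  166   87   82 2821] [320.2 219. ] [0.5731 0.0178 0.109 ] circ 319.0 206.5 58.3 [0.5617 0.0174 0.109 ]
80 [298 260  50  26 578] [318.8 270.7] [0.622  0.0135 0.109 ] circ 322.5 275.5 26.3 [0.6271 0.0167 0.109 ]
```

```bash
python3 -m crank '{"linear":[[-0.05,-0.15,0],[-0.1,-0.3,0],[-0.15,-0.45,0],[-0.2,-0.6,0],[-0.24,-0.72,0]],"delta_rot":[[0,0,-0.15],[0,0,-0.35],[0,0,-0.55],[0,0,-0.75],[0,0,-0.75]],"fingers":[1,1,1,1,1]}'
python3 -m crank '{"linear":[[-0.05,-0.15,0],[-0.1,-0.3,0],[-0.15,-0.45,0],[-0.18,-0.5,0],[-0.2,-0.52,0]],"delta_rot":[[0,0,-0.2],[0,0,-0.4],[0,0,-0.6],[0,0,-0.75],[0,0,-0.75]],"fingers":[1,1,1,1,1]}'
python3 -m crank '{"linear":[[0,0,0],[0,0,0]],"delta_rot":[[0,0,0],[0,0,0]],"fingers":[1,1]}'; python3 lid.py .062 .461 -.294 pics/w8.png
```

```text
clock: 17.0
position: [0.5099, -0.1611, 0.2996]
tool_rot: [-3.141, 0.0, 2.686]
force: [1.2, -0.5, 0.7]
grip_width: 0.0854
finger_force: 0.0
clock: 17.5
position: [0.46, -0.2903, 0.2993]
tool_rot: [-3.141, -0.0, 2.295]
force: [-0.3, 1.3, -1.3]
grip_width: 0.0853
finger_force: 0.0
clock: 17.7
position: [0.4614, -0.2877, 0.2997]
tool_rot: [3.141, 0.0, 2.302]
force: [0.6, -0.2, -1.2]
grip_width: 0.0854
finger_force: 0.0
expected px [319. 208.] q [ 1.06  0.44 -0.84  1.72  0.36  1.14  0.85]
50 [ 290  185   52   53 2170] [315.6 211.2] [ 0.4604 -0.2984  0.062 ] circ 315.5 211.5 26.6 [ 0.4605 -0.2987  0.062 ]
65 [ 289  185   54   53 2234] [315.6 211.3] [ 0.4605 -0.2984  0.062 ] circ 315.5 211.5 27.1 [ 0.4605 -0.2987  0.062 ]
80 [ 319   90   60   64 1746] [344.3 124.7] [ 0.4236 -0.2155  0.062 ] circ 350.8 119.2 34.8 [ 0.4247 -0.2073  0.062 ]
80 [ 289  184   54   54 2286] [315.9 211.2] [ 0.4606 -0.2982  0.062 ] circ 316.5 211.4 27.7 [ 0.4612 -0.2979  0.062 ]
80 [368 208  50  40 659] [392.9 228.4] [ 0.5313 -0.2587  0.062 ] circ 392.5 227.5 24.7 [ 0.5303 -0.2583  0.062 ]
```

```bash
python3 -m crank '{"linear":[[0,-0.03,-0.1],[0,-0.035,-0.28],[0,-0.035,-0.46],[0,-0.035,-0.62],[0,-0.035,-0.72]],"delta_rot":[[0,0,0],[0,0,0],[0,0,0],[0,0,0],[0,0,0]],"fingers":[1,1,1,1,1]}'
python3 -m crank '{"linear":[[0,0,0]],"delta_rot":[[0,0,0]],"fingers":[1]}'; python3 lid.py .062 .461 -.297 pics/w9.png
```

```text
clock: 18.25
position: [0.4606, -0.296, 0.1169]
tool_rot: [3.142, -0.003, 2.302]
force: [0.6, 0.0, 0.2]
grip_width: 0.0861
finger_force: 0.0
clock: 18.35
position: [0.4601, -0.2957, 0.1169]
tool_rot: [-3.141, -0.005, 2.301]
force: [-0.2, 0.7, 1.2]
grip_width: 0.0857
finger_force: 0.0
expected px [324. 279.] q [ 0.96  0.67 -0.7   1.88  0.58  0.81  0.68]
50 [ 272  231  100   95 7514] [321.4 278.1] [ 0.4597 -0.2978  0.062 ] circ 321.5 278.5 50.1 [ 0.4599 -0.2979  0.062 ]
65 [ 272  231  100   95 7591] [321.4 278.1] [ 0.4597 -0.2977  0.062 ] circ 321.5 278.5 50.4 [ 0.4599 -0.2979  0.062 ]
80 [ 271  231  102   96 7666] [321.5 278.1] [ 0.4597 -0.2977  0.062 ] circ 321.4 278.5 50.8 [ 0.4598 -0.2979  0.062 ]
```

Target is (0.460,-0.297, 0.048). The fingers straddle the lid evenly.

```bash
python3 -m crank '{"linear":[[0,-0.005,-0.1],[0,-0.005,-0.2],[0,-0.005,-0.27],[0,-0.005,-0.275],[0,-0.005,-0.275]],"delta_rot":[[0,0,0],[0,0,0],[0,0,0],[0,0,0],[0,0,0]],"fingers":[1,1,1,1,1]}'
python3 -m crank '{"linear":[[0,0,0],[0,0,0],[0,0,0],[0,0,0],[0,0,0]],"delta_rot":[[0,0,0],[0,0,0],[0,0,0],[0,0,0],[0,0,0]],"fingers":[-1,-1,-1,-1,-1]}' 30
python3 -m crank '{"linear":[[0,0,0],[0,0,0.1],[0,0,0.25],[0,0,0.4],[0,0,0.55]],"delta_rot":[[0,0,0],[0,0,0],[0,0,0],[0,0,0],[0,0,0]],"fingers":[-1,-1,-1,-1,-1]}'
```

```text
clock: 18.9
position: [0.4615, -0.2988, 0.0518]
tool_rot: [3.141, 0.001, 2.299]
force: [0.1, -0.3, -0.3]
grip_width: 0.0855
finger_force: 0.0
clock: 19.4
position: [0.4615, -0.2992, 0.0518]
tool_rot: [3.141, 0.002, 2.298]
force: [-0.6, -0.5, 10.0]
grip_width: 0.0484
finger_force: 29.2
clock: 19.9
position: [0.4607, -0.2987, 0.1901]
tool_rot: [3.141, -0.0, 2.299]
force: [-0.2, 0.3, -0.7]
grip_width: 0.0485
finger_force: 31.3
```

```bash
python3 -m crank '{"linear":[[0.02,0.1,0.05],[0.04,0.25,0.1],[0.05,0.4,0.1],[0.06,0.55,0.1],[0.07,0.7,0.1]],"delta_rot":[[0,0,0.15],[0,0,0.3],[0,0,0.45],[0,0,0.6],[0,0,0.75]],"fingers":[-1,-1,-1,-1,-1]}'
python3 -m crank '{"linear":[[0.02,0.15,0],[0.04,0.3,0],[0.05,0.45,0],[0.06,0.55,0],[0.06,0.6,0]],"delta_rot":[[0,0,0.15],[0,0,0.3],[0,0,0.5],[0,0,0.65],[0,0,0.75]],"fingers":[-1,-1,-1,-1,-1]}'
python3 -m crank '{"linear":[[0,0,0],[0,0,0]],"delta_rot":[[0,0,0],[0,0,0]],"fingers":[-1,-1]}'; python3 wtray.py
```

```text
clock: 20.4
position: [0.4782, -0.1226, 0.2138]
tool_rot: [-3.141, 0.001, 2.694]
force: [0.5, 0.2, -0.3]
grip_width: 0.0485
finger_force: 31.3
clock: 20.9
position: [0.4934, 0.0284, 0.2138]
tool_rot: [3.141, 0.001, 3.09]
force: [0.8, -0.1, -0.8]
grip_width: 0.0488
finger_force: 31.3
clock: 21.1
position: [0.4933, 0.0251, 0.2133]
tool_rot: [-3.141, -0.0, 3.082]
force: [-0.3, -0.2, -0.3]
grip_width: 0.0484
finger_force: 31.3
y- offset mm [ -3.   -3.   19.    1.5 -11.   11.5  19.    9.5  -8.5  13.5  -2. ] grad [ 4.  4. 22. 31. 29. 14. 14.  1.  1. 30. 23.]
y+ offset mm [-15.   15.5  -4.   -4.  -10.5  14.  -17.5  12.5   8.5  15.5   2. ] grad [30. 15.  5.  5.  8. 13.  1.  2.  1. 23. 23.]
x+ offset mm [-17.5  14.5  -9.    9.  -10.5  -3. ] grad [10. 13. 13. 11. 11. 11.]
x- offset mm [3.5 3.5 3.5 3.5 4.  3.5] grad [ 6.  7.  7. 29. 25. 25.]
```

```bash
python3 -m crank '{"linear":[[-0.008,0,-0.1],[-0.008,0,-0.25],[-0.008,0,-0.4],[-0.008,0,-0.5],[-0.008,0,-0.55]],"delta_rot":[[0,0,0],[0,0,0],[0,0,0],[0,0,0],[0,0,0]],"fingers":[-1,-1,-1,-1,-1]}'
python3 -m crank '{"linear":[[0,0,-0.02],[0,0,-0.04],[0,0,-0.05],[0,0,-0.05]],"delta_rot":[[0,0,0],[0,0,0],[0,0,0],[0,0,0]],"fingers":[-1,-1,-1,-1]}'
```

```text
clock: 21.65
position: [0.4905, 0.0248, 0.0739]
tool_rot: [-3.141, -0.002, 3.082]
force: [0.1, -0.1, -0.3]
grip_width: 0.0487
finger_force: 31.3
clock: 22.05
position: [0.4917, 0.0259, 0.0638]
tool_rot: [-3.141, 0.001, 3.083]
force: [0.1, 0.3, 0.3]
grip_width: 0.0484
finger_force: 31.3
```

```bash
python3 -m crank '{"linear":[[0,0,-0.01],[0,0,-0.02],[0,0,-0.025],[0,0,-0.03],[0,0,-0.03]],"delta_rot":[[0,0,0],[0,0,0],[0,0,0],[0,0,0],[0,0,0]],"fingers":[-1,-1,-1,-1,-1]}'
```

```text
clock: 22.55
position: [0.4916, 0.0262, 0.0559]
tool_rot: [-3.141, 0.0, 3.084]
force: [-0.5, -0.8, 3.3]
grip_width: 0.0487
finger_force: 31.6
```

```bash
python3 -m crank '{"linear":[[0,0,0],[0,0,0],[0,0,0],[0,0,0],[0,0,0]],"delta_rot":[[0,0,0],[0,0,0],[0,0,0],[0,0,0],[0,0,0]],"fingers":[0.2,0.6,1,1,1]}'
python3 -m crank '{"linear":[[0,0,0.08],[0,0,0.2],[0,0,0.4],[0,0,0.6],[0,0,0.8]],"delta_rot":[[0,0,0],[0,0,0],[0,0,0],[0,0,0],[0,0,0]],"fingers":[1,1,1,1,1]}'
python3 lid.py .066 .491 .025 pics/w10.png
python3 - <<'E'
from h import *
f=grab_frame("scene");g=grab_frame("side")
# object tops (scene dark lids near expectation) and bystanders unchanged
for n,z,p in(("jar",.109,(.571,.021)),("pot",.066,(.491,.026))):
  for F,nm in((f,"scene"),(g,"side")):
    e=proj(F,[*p,z]);m,l,st,ce=cv2.connectedComponentsWithStats((F["image"].max(2)<80).astype(np.uint8))
    for k in range(1,m):
        if 30<st[k,4]<1500 and np.hypot(*(ce[k]-e))<14: print(n,nm,e.round(1),ce[k].round(1),st[k],plane(F,ce[k],z-.004).round(3))
for nm,F,bx in(("bell",f,(355,305,390,340)),("roll",f,(400,238,432,272)),("term",f,(360,155,420,195))):
    a=cv2.imread("pics/scene0.png")[...,::-1].astype(int);x0,y0,x1,y1=bx;d=np.abs(a-F["image"].astype(int)).sum(2)[y0:y1,x0:x1]>90;print(nm,"changed px",d.sum(),d.size)
E
```

```text
clock: 23.05
position: [0.4914, 0.0261, 0.0558]
tool_rot: [3.142, 0.0, 3.084]
force: [-0.0, -0.3, -0.2]
grip_width: 0.0858
finger_force: 0.0
clock: 23.55
position: [0.4908, 0.0264, 0.2577]
tool_rot: [3.141, -0.001, 3.085]
force: [1.7, 0.1, -0.8]
grip_width: 0.0854
finger_force: 0.0
expected px [322. 216.] q [ 0.63  0.47 -1.08  1.89  0.48  1.06  0.88]
50 [ 293  185   61   61 2932] [322.9 215.1] [0.4898 0.0255 0.066 ] circ 322.9 215.1 30.7 [0.4897 0.0255 0.066 ]
65 [ 292  185   63   62 3004] [322.9 215.3] [0.4899 0.0255 0.066 ] circ 322.9 215.3 31.1 [0.49   0.0255 0.066 ]
65 [306 265  37  31 218] [321.6 281.7] [0.5533 0.0206 0.066 ] circ 326.0 281.0 21.3 [0.5528 0.0248 0.066 ]
80 [270 156  65  14 159] [302.8 165.7] [0.4453 0.0108 0.066 ] circ 302.0 167.5 32.0 [0.4468 0.01   0.066 ]
80 [ 270  171   99  156 4273] [318.2 220. ] [0.494  0.0211 0.066 ] circ 307.4 247.3 84.0 [0.5187 0.0099 0.066 ]
80 [360 249   7  76 220] [363.  280.4] [0.5543 0.0594 0.066 ] circ 363.0 286.5 37.6 [0.5606 0.0593 0.066 ]
jar scene [323.2 245.7] [321.9 248.8] [314 241  16  16 211] [0.57  0.029 0.105]
pot scene [349.2 270.2] [348.6 271.8] [338 264  22  17 290] [0.491 0.028 0.062]
bell changed px 0 1225
roll changed px 278 1088
term changed px 350 2400
```

```bash
python3 -m crank '{"linear":[[0,-0.1,0.1],[-0.02,-0.28,0.25],[-0.04,-0.46,0.3],[-0.06,-0.64,0.3],[-0.08,-0.82,0.3]],"delta_rot":[[0,0,0],[0,0,0],[0,0,0],[0,0,0],[0,0,0]],"fingers":[1,1,1,1,1]}'
python3 -m crank '{"linear":[[0,-0.1,0],[0,-0.3,0],[0,-0.4,0],[0,-0.4,0],[0,-0.4,0]],"delta_rot":[[0,0,0],[0,0,0],[0,0,0],[0,0,0],[0,0,0]],"fingers":[1,1,1,1,1]}'
python3 - <<'E'
from h import *
f=grab_frame("scene");im=f["image"].astype(int);a=cv2.imread("pics/scene0.png")[...,::-1].astype(int)
g=((im[...,1]>im[...,0]+8)&(im[...,1]>im[...,2]+4)).astype(np.uint8);g[:180]=0;g[260:]=0;g[:,:270]=0;g[:,330:]=0
m,l,st,ce=cv2.connectedComponentsWithStats(g);k=1+st[1:,4].argmax();print(st[k],ce[k].round(1))
gt=lambda z,p:proj(f,[*p,z]).round(1)
print("exp cap top/bottom",gt(.186,(.6609,.0155)),gt(.156,(.6609,.0155)))
# same statistic on the first picture (bottle then at .4515,.235)
g=((a[...,1]>a[...,0]+8)&(a[...,1]>a[...,2]+4)).astype(np.uint8);g[:285]=0;g[325:]=0;g[:,:300]=0;g[:,340:]=0
m,l,st,ce=cv2.connectedComponentsWithStats(g);k=1+st[1:,4].argmax();print("first",st[k],ce[k].round(1),gt(.182,(.4515,.235)),gt(.152,(.4515,.235)))
for nm,(x0,y0,x1,y1) in(("bell",(355,305,390,340)),("roll",(400,238,432,272)),("term",(360,155,420,195))):print(nm,(np.abs(a-im).sum(2)[y0:y1,x0:x1]>90).sum())
E
```

```text
clock: 24.2
position: [0.4705, -0.1814, 0.3304]
tool_rot: [-3.141, -0.0, 3.083]
force: [2.0, -0.2, -0.0]
grip_width: 0.0854
finger_force: 0.0
clock: 24.7
position: [0.4711, -0.2787, 0.3297]
tool_rot: [3.14, -0.001, 3.084]
force: [0.6, -0.1, -0.5]
grip_width: 0.0855
finger_force: 0.0
[284 204  20  21 352] [293.2 214.3]
exp cap top/bottom [293.6 209.8] [294.  218.6]
first [310 295  23  25 483] [320.9 307.1] [321.2 303. ] [321.1 311.5]
bell 0
roll 191
term 0
```

```bash
python3 -c "
from workcell import bot;print(bot.job_done())"
```

```text
the job is handed in; nothing more can be done
None
```

I set the bottle, jar and pot upright in the back, middle and front bays, in that order, and released each one. I handed the job in at about 25 s on the robot clock; the hand-in reported no verdict. Measured positions match the bay centres, and the bell and terminal look unmoved. Some pixels around the paper roll changed, probably the arm's shadow, since the robot never touched it.

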